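# Square the neck rest up to the bench fence

### The job

Walk the heavy neck rest round by pushing at one corner and then another of its dark wooden base until its front (the long side that the two cheeks stand nearer to) is square to the fence while the block is still clear of it; then push it up flat against the fence with its channel opening into the middle of the gap. Only push it along the bench: do not lift or tip it, keep off the two cheeks on top, and leave the bowl, the sanding block and the glue jar where they are.

Things in the scene. Friction and masses are not known exactly. Their poses are not given: they have to be found in the camera images.
- neck_rest: Heavy guitar-neck rest, 0.75 to 1 kg, loose on the bench: dark hardwood block on a steel sole, 100 mm (own x) by 130 mm (own y) by 44 mm high, upright sides, two low cheeks on top. Origin: centre of underside, z up. Front: the 130 mm side at +x, 10 mm from the cheeks; back at -x, with a bare 34 mm ledge. Slides with dry friction (3 to 8 N) and stops when not pushed.
- cheeks: Two pale, cork-lined cheeks fixed on the neck rest, not to be touched: each 56 mm (x) by 33 mm (y) by 20 mm high, tops 64 mm above the bench, 11 mm in from the block's ends, with a channel about 40 mm wide along x between them. Origin: middle of the channel floor, 44 mm above the bench, 12 mm forward of the block's centre.
- front_mid (a point): Middle of the neck rest's front face, 22 mm above its underside.
- front_left (a point): Front face's end at the block's own +y (upright edge), 22 mm above its underside.
- front_right (a point): Front face's end at the block's own -y (upright edge), 22 mm above its underside.
- fence: Straight pale wooden fence fixed to the bench: two battens in line, each 120 mm long, 30 thick, 35 high, with a 60 mm gap between (300 overall). Origin: on the bench, mid-gap, in the plane of the face towards the robot; y along the fence, x square through it, away from the robot. At the end the block's x axis points along this x and front_mid lies at x = 0, y = 0.
- bowl: White bowl of tuning machines, 80 mm across the rim, 45 mm high, loose; not to be moved. Origin at the centre of its underside.
- sanding_block: Cork sanding block 110 x 55 x 32 mm, loose; not to be moved. Origin at the centre of its underside.
- glue: Small closed glue jar, 44 mm in diameter, 70 mm high, loose; not to be moved. Origin at the centre of its underside.
Not all that is in view belongs to the job. Leave any purple or yellow look-alike of the neck_rest alone.

How it is judged (in metres and radians):
On the way:
1. the neck rest has been turned square to the fence (within 9 degrees), its front towards it, while both front corners are still at least 5 mm clear of the fence (angle between the x axis of neck_rest and the x axis of fence, either way round below 0.157 rad and x of each of front_left, front_right in the frame of fence below -0.005 m and y of front_left in the frame of fence above 0 m), for 0.1 s.
At the end, for the whole second after the job is handed in: The neck rest stands still on the bench, its front face flat against the fence (both ends of the front face within 4 mm of the fence's face) and the middle of its channel within 12 mm of the middle of the gap (x of each of front_left, front_right in the frame of fence above -0.004 m and y of front_mid in the frame of fence between -0.012 and 0.012 m and x of front_mid in the frame of fence below 0.004 m and angle between neck_rest's own z axis and vertical below 0.04 rad and height (world z) of neck_rest below 0.004 m and linear speed of neck_rest below 0.01 m/s); the robot touches nothing.
It fails at once if the neck rest is lifted (more than 8 mm) off the bench (height (world z) of neck_rest above 0.008 m).
It fails at once if the neck rest is tipped by more than 7 degrees (angle between neck_rest's own z axis and vertical above 0.12 rad).
It fails at once if the fingers touch the cheeks on top of the block (more than 1 N) (contact force between the fingers and cheeks above 1 N).
It fails at once if the bowl, the sanding block or the glue jar is moved by more than 15 mm (distance of any of bowl, sanding_block, glue from where it was at the start of the episode above 0.015 m).
It also fails if it takes over 72 s, if anything falls off the work surface, if the arm or the gripper's body presses on something with over 40 N, if the wrist force passes 120 N, or if a joint passes its speed limit or range.

### The arm

A 6-joint arm with a two-finger parallel gripper is mounted at the origin on the work surface. World frame = base frame: x ahead of the robot, y to its left, z up, the work surface at z = 0. Lengths are in m, angles in degrees, forces in N, time in s.
With the tool pointing down it reaches from about 0.35 to 0.875 m from the base axis. Payload 4.2 kg.
Tool frame: the origin (TCP) lies on the centre line of the jaws, within the pads' length; the fingertips stand tip_reach ahead of it and the grasp point (between the pads) is the TCP (tip_reach is the distance from the TCP to the fingertips, in m); z points along the fingers, y is the line along which they close (so a half turn about z gives the same grasp; the last joint's range is limited). The gripper opens to 87 mm and grips with 3 to 60 N. Pads are 19 mm wide; open, the fingers measure 117 mm over their backs; the gripper's body (75 mm by 190 mm) begins 51 mm behind the grasp point.
Start: joints at [79.676, 22.042, 0.453, 0, -68.411, -14.817], TCP at [0.265, 0.566, 0.242] pointing down, gripper open.
Joint ranges: [-179.83, 179.83], [-69.29, 118.12], [-61.27, 80.66], [-181.25, 117.63], [-171.15, -9.14], [-177.46, 177.46]. Speed limits (degrees/s): [159.86, 159.86, 180, 180, 180, 180].

### API

Orientations are given as a 3x3 rotation matrix whose columns are the frame's x, y, z axes.
In Python, from station import sense, capture, finish_job, tip_reach gives the robot as it stands.
- The arm moves only by the tool arm_command, never from a script. Its argument "deltas" is a list of rows, each a list of 7 numbers: the turn, a rotation vector about the tool's x, y, z in rad, then the shift along the tool's x, y, z in cm, then the closure, from -1 (fully open) to 1 (shut), so that 0 is half open. In form: [[rx, ry, rz, dx, dy, dz, hand], ...]. A call has 1 to 8 rows; each row is the pose to reach, as a shift and turn from the pose commanded when the call began, along the tool's axes at that moment; what a row does not reach only later rows make up. A row lasts 1/12 s, in which the tool goes at most 41.7 mm and 7.16 degrees, less where a joint would pass 70% of its speed; a pose out of reach is approached as far as the arm can. A call with a gripper value outside its range is refused whole. The fingers move at their own pace and stop on an object; the grip force is fixed at half the most. Time passes only in rows, so rows that repeat a pose let the fingers close. It gives the time, the measured TCP pose, the force, the opening and the grip force at its end, in the units of the state.
- sense(): the state, without advancing time (a new reading comes with each control period).
- capture(name): name is "side" or "top" or "wrist"; returns a dict with "pixels" (480x640x3 uint8, blue, green, red), "fovy" (degrees; the focal length in pixels is half the picture's height over the tangent of half this angle, whatever the lens; pixels are square), "cx", "cy" (the principal point, pixels), "rvec" (rotation vector, rad) and "tvec" (3), from world to camera coordinates, as OpenCV has them. Camera axes: x right, y down, z forward; pixel columns grow to the right and rows downward; lengths in m; the calibration is good to about 2 mm. A picture is of the moment at which its call begins. There is no depth.
- finish_job(): hands the job in; it is judged then, once.
The state is a dict: "time_s": time; "joints": joint angles; "joint_velocities": joint speeds; "effort": joint torques, N m; "tcp_pos": TCP position; "ee_rot": TCP orientation; "wrist_force": force on the tool from outside, world axes, zero at the start; "moment": the same for the moment, N m; "gripper_width": opening from 0.0 (shut) to 1.0 (fully open); "gripper_force": force on a finger pad.
Only numpy, scipy, OpenCV 4.12 (cv2) and the standard library are available. Lean on these libraries where they do the work, as an engineer would, in place of code of your own. Each camera call takes 0.05 s, during which the arm holds its last target. There are 200 camera calls.

## Working session

There is one attempt and no reset: what is moved stays moved. The work goes in short steps, Python scripts to look and compute and a tool call to move; the robot and the scene stay as the last step left them, time stands still between calls to the robot, and variables do not carry over. Pictures are saved under pics/ and viewed, at most 10 in all, crops included, and the job is handed in when it is done.

Besides the shell and the picture viewer there is one more tool, called after "Call:" by a JSON object that holds its "op" and its "data", one argument or row to a line. arm_command: Moves the arm, as the interface text tells. Its arguments: {"type":"object","properties":{"deltas":{"type":"array"}},"required":["deltas"]}

```bash
mkdir -p pics; cat > h.py <<'E'
import numpy as np, cv2, json
from station import sense, capture, finish_job, tip_reach
def K(c):
    f=240/np.tan(np.radians(c["fovy"])/2); return np.array([[f,0,c["cx"]],[0,f,c["cy"]],[0,0,1.]])
def snap(n,f):
    c=capture(n); cv2.imwrite(f"pics/{f}.png",c["pixels"])
    d={k:np.asarray(c[k]).tolist() for k in("fovy","cx","cy","rvec","tvec")}; json.dump(d,open(f"pics/{f}.json","w")); return c
def load(f): return json.load(open(f"pics/{f}.json"))
def world(c,uv,z):
    R=cv2.Rodrigues(np.array(c["rvec"],float))[0]; t=np.array(c["tvec"],float).ravel()
    o=-R.T@t; out=[]
    for u,v in uv:
        d=R.T@np.linalg.inv(K(c))@[u,v,1]; out.append(o+d*(z-o[2])/d[2])
    return np.array(out)
def pix(c,P):
    return cv2.projectPoints(np.array(P,float),np.array(c["rvec"],float),np.array(c["tvec"],float),K(c),None)[0].reshape(-1,2)
E
python3 -c "
from h import *
snap('top','top0');snap('side','side0');s=sense();print(tip_reach,s)"
```

```text
0.019 {'time_s': 0.1, 'joints': array([ 7.96752638e+01,  2.20880629e+01,  3.86149472e-01, -2.26575534e-02,
       -6.84131708e+01, -1.48153093e+01]), 'joint_velocities': array([ 0.0649891 , -0.12839077,  0.19129048,  0.07433365, -0.03265095,
       -0.07328178]), 'effort': array([-9.73321016e-05, -3.91691029e+01,  1.87935072e+01,  4.23197776e+00,
        1.34559686e-02, -7.61179126e-05]), 'tcp_pos': array([0.26531177, 0.56532505, 0.24054791]), 'ee_rot': array([[ 9.05210176e-01, -4.24963548e-01, -7.21748403e-04],
       [-4.24964131e-01, -9.05208174e-01, -1.91014296e-03],
       [ 1.58408574e-04,  2.03579803e-03, -9.99997915e-01]]), 'wrist_force': array([ 0.41093213, -0.10086177,  0.6258464 ]), 'moment': array([-0.00486592,  0.02135543, -0.00333609]), 'gripper_force': 0.0, 'gripper_width': 1.001205745872096}
```

View pics/top0.png

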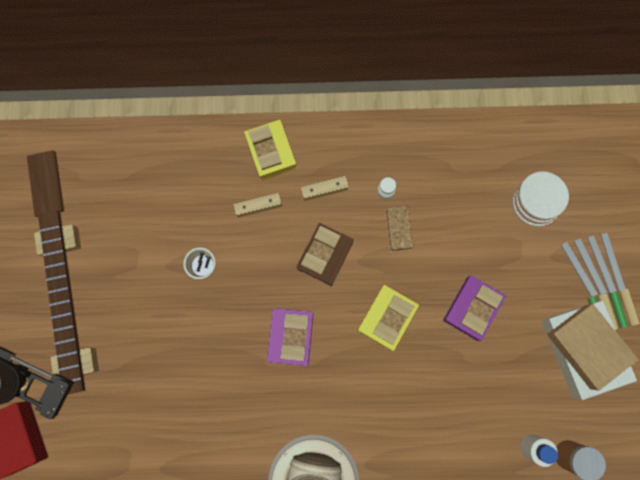

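View pics/side0.png

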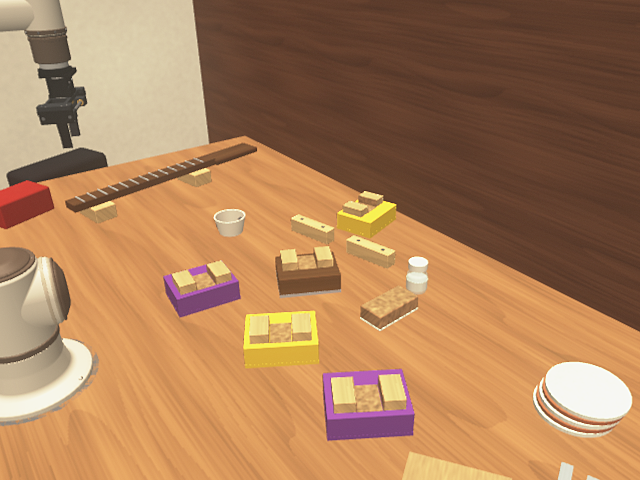

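The dark wooden block is at (326,253) in the top view. The yellow (270,148), (389,318) and purple (291,337), (475,308) ones are look-alikes. Fence battens are at (257,204) and (325,188), the bowl at (200,263), the sanding block at (400,228) and the glue at (387,187). I'll confirm in a crop.

```bash
python3 -c "
from h import *
i=cv2.imread('pics/top0.png')[165:295,225:425];cv2.imwrite('pics/c1.png',cv2.resize(i,None,fx=4,fy=4,interpolation=cv2.INTER_CUBIC))
c=load('top0')
for z,n in((.044,[(326,253)]),(.035,[(257,204),(325,188)]),(0,[(200,263),(400,228),(387,187)])): print(world(c,n,z).round(3))
R=cv2.Rodrigues(np.array(c['rvec']))[0];print(-R.T@np.array(c['tvec']))
"
```

```text
[[ 0.554 -0.044  0.044]]
[[ 0.688  0.132  0.035]
 [ 0.726 -0.045  0.035]]
[[ 0.543  0.284  0.   ]
 [ 0.623 -0.239  0.   ]
 [ 0.735 -0.21   0.   ]]
[ 0.31206431 -0.05386665  1.52788543]
```

View pics/c1.png

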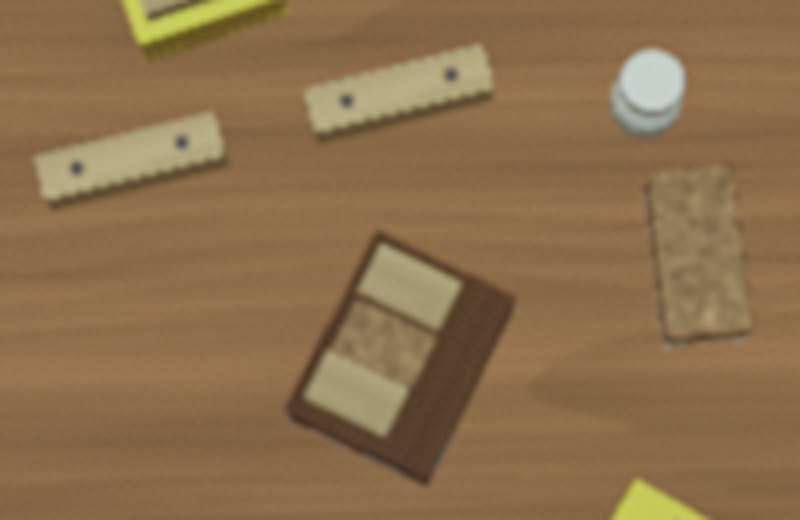

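The crop confirms it. The dark block's top corners are (380,234), (515,297), (428,483) and (290,412). The cheeks sit nearer the upper-left side (380,234)-(290,412), so that is the front. The near top edges of the fence run (48,199)-(225,157) and (317,131)-(492,89).

```bash
cat >> h.py <<'E'
def rect(W,L,P):
    "fit block (cx,cy,th deg) to corners order front_right,back_right,back_left,front_left"
    m=np.array([[.05,-.065],[-.05,-.065],[-.05,.065],[.05,.065]]);P=np.array(P)[:,:2]
    q=P-P.mean(0);th=np.arctan2((m[:,0]*q[:,1]-m[:,1]*q[:,0]).sum(),(m*q).sum())
    R=np.array([[np.cos(th),-np.sin(th)],[np.sin(th),np.cos(th)]])
    return P.mean(0),np.degrees(th),np.abs(q-m@R.T).max()
E
python3 -c "
from h import *
c=load('top0')
o=lambda L:[((u+.5)/4-.5+225,(v+.5)/4-.5+165) for u,v in L]
f=world(c,o([(48,199),(225,157),(317,131),(492,89)]),.035);print(f.round(4))
d=f[3]-f[0];n=np.degrees(np.arctan2(d[1],d[0]))+90;print('fence yaw',n,'O',((f[1]+f[2])/2).round(4),f.mean(0).round(4))
b=world(c,o([(380,234),(515,297),(428,483),(290,412)]),.044);print(b.round(4));print(rect(0,0,b))
print(world(c,o([(650,187),(735,165),(750,330),(665,340)]),.032).round(3))
print(world(c,[(389,318),(361,321),(388,286),(291,310),(269,360),(312,312)],.044).round(3))
"
```

```text
[[ 0.6618  0.1842  0.035 ]
 [ 0.6868  0.0696  0.035 ]
 [ 0.7027  0.0098  0.035 ]
 [ 0.7279 -0.1043  0.035 ]]
fence yaw 12.910445954359972 O [0.6947 0.0397 0.035 ] [0.6948 0.0398 0.035 ]
[[ 0.6314 -0.0297  0.044 ]
 [ 0.5884 -0.1146  0.044 ]
 [ 0.4715 -0.0565  0.044 ]
 [ 0.5183  0.0292  0.044 ]]
(array([ 0.55242642, -0.04289761]), np.float64(62.74421379032613), np.float64(0.0025394427436262745))
[[ 0.661 -0.204  0.032]
 [ 0.674 -0.26   0.032]
 [ 0.566 -0.264  0.032]
 [ 0.561 -0.21   0.032]]
[[ 0.387 -0.196  0.044]
 [ 0.382 -0.127  0.044]
 [ 0.467 -0.197  0.044]
 [ 0.413  0.046  0.044]
 [ 0.292  0.101  0.044]
 [ 0.407 -0.006  0.044]]
```

```bash
cat >> h.py <<'E'
from scipy.spatial.transform import Rotation as Ro
def goto(p,yaw,label=''):
    "row turn+shift (cm) from present pose to TCP p with tool y at yaw deg, pointing down"
    s=sense();R=s['ee_rot'];a=np.radians(yaw);y=np.array([np.cos(a),np.sin(a),0]);z=np.array([0,0,-1.])
    T=np.column_stack([np.cross(y,z),y,z])
    print(label,Ro.from_matrix(R.T@T).as_rotvec().round(3),(R.T@(np.array(p)-s['tcp_pos'])*100).round(2))
def bp(c,th,x,y):
    a=np.radians(th);return np.array(c)+[np.cos(a)*x-np.sin(a)*y,np.sin(a)*x+np.cos(a)*y]
E
python3 -c "
from h import *
p=bp([.5524,-.043],62.7,-.085,.010);print(p);goto([*p,.15],152.7)"
```

```text
[ 0.50452862 -0.11394597]
 [ 1.000e-03 -2.000e-03  1.608e+00] [50.52 51.3   9.17]
```

Call:
{"op": "arm_command", "data": {
  "deltas": [
    [0,0,1.608,50.5,51.3,9.0,-1],
    [0,0,1.608,50.5,51.3,9.0,-1],
    [0,0,1.608,50.5,51.3,9.0,-1],
    [0,0,1.608,50.5,51.3,9.0,-1],
    [0,0,1.608,50.5,51.3,9.0,-1],
    [0,0,1.608,50.5,51.3,9.0,-1],
    [0,0,1.608,50.5,51.3,9.0,-1],
    [0,0,1.608,50.5,51.3,9.0,-1]
  ]
}}

```text
time_s: 0.77
tcp_pos: [0.3753, 0.2517, 0.1999]
ee_rot: [[0.126, -0.992, -0.0], [-0.992, -0.126, -0.0], [0.0, 0.0, -1.0]]
wrist_force: [0.5, 0.7, -0.7]
gripper_width: 1.003
gripper_force: 0.0
```

```bash
python3 -c "
from h import *
p=bp([.5524,-.043],62.7,-.085,.010);goto([*p,.15],152.7)"
```

```text
[ 0.    -0.     0.603] [37.9  -8.21  4.99]
```

Call:
{"op": "arm_command", "data": {
  "deltas": [
    [0,0,0.603,37.9,-8.2,5.0,-1],
    [0,0,0.603,37.9,-8.2,5.0,-1],
    [0,0,0.603,37.9,-8.2,5.0,-1],
    [0,0,0.603,37.9,-8.2,5.0,-1],
    [0,0,0.603,37.9,-8.2,5.0,-1],
    [0,0,0.603,37.9,-8.2,5.0,-1],
    [0,0,0.603,37.9,-8.2,5.0,-1],
    [0,0,0.603,37.9,-8.2,5.0,-1]
  ]
}}

```text
time_s: 1.43
tcp_pos: [0.4873, -0.0594, 0.1572]
ee_rot: [[-0.454, -0.891, -0.0], [-0.891, 0.454, 0.0], [0.0, 0.0, -1.0]]
wrist_force: [0.6, 1.5, -0.3]
gripper_width: 0.997
gripper_force: 0.0
```

```bash
python3 -c "
from h import *
p=bp([.5524,-.043],62.7,-.085,.010);goto([*p,.034],152.7)"
```

```text
[ 0.    -0.     0.006] [ 4.08 -4.02 12.32]
```

Call:
{"op": "arm_command", "data": {
  "deltas": [
    [0,0,0.006,4.1,-4.0,0,-1],
    [0,0,0.006,4.1,-4.0,0,-1],
    [0,0,0.006,4.1,-4.0,3.0,-1],
    [0,0,0.006,4.1,-4.0,6.0,-1],
    [0,0,0.006,4.1,-4.0,9.0,-1],
    [0,0,0.006,4.1,-4.0,11.0,-1],
    [0,0,0.006,4.1,-4.0,12.0,-1],
    [0,0,0.006,4.1,-4.0,12.3,-1]
  ]
}}

```text
time_s: 2.1
tcp_pos: [0.503, -0.1121, 0.0326]
ee_rot: [[-0.459, -0.888, -0.004], [-0.888, 0.459, -0.0], [0.002, 0.004, -1.0]]
wrist_force: [0.2, 0.1, 0.3]
gripper_width: 1.001
gripper_force: 0.0
```

```bash
python3 -c "
from h import *
snap('top','top1');s=sense();print(s['tcp_pos'],s['wrist_force'])
i=cv2.imread('pics/top1.png')[165:295,225:425];cv2.imwrite('pics/c2.png',cv2.resize(i,None,fx=4,fy=4,interpolation=cv2.INTER_CUBIC))
c,th=[.5524,-.043],62.7
goto([*bp(c,th,-.0605,.010),.034],152.7,'contact')
P=np.array(bp(c,th,0,-.11))
for d in range(0,51,5):
    t=th-d; cc=bp(P,t,0,.11); goto([*bp(cc,t,-.0595,.010),.034],t+90,d)
"
```

```text
[ 0.50371004 -0.11200851  0.03340447] [ 0.26534529  0.22788496 -0.06157255]
contact [ 0.002 -0.001 -0.   ] [-2.32 -0.16 -0.06]
0 [ 0.002 -0.001 -0.   ] [-2.42 -0.16 -0.06]
5 [ 0.002 -0.002  0.087] [-3.48  0.31 -0.06]
10 [ 0.002 -0.002  0.174] [-4.59  0.69 -0.06]
15 [ 0.002 -0.002  0.261] [-5.72  0.97 -0.07]
20 [ 0.002 -0.002  0.349] [-6.88  1.15 -0.07]
25 [ 0.002 -0.002  0.436] [-8.04  1.23 -0.07]
30 [ 0.002 -0.002  0.523] [-9.21  1.21 -0.07]
35 [ 0.002 -0.002  0.61 ] [-10.37   1.09  -0.07]
40 [ 0.002 -0.002  0.698] [-11.52   0.86  -0.07]
45 [ 0.002 -0.002  0.785] [-12.64   0.54  -0.08]
50 [ 0.001 -0.002  0.872] [-13.73   0.12  -0.08]
```

View pics/c2.png

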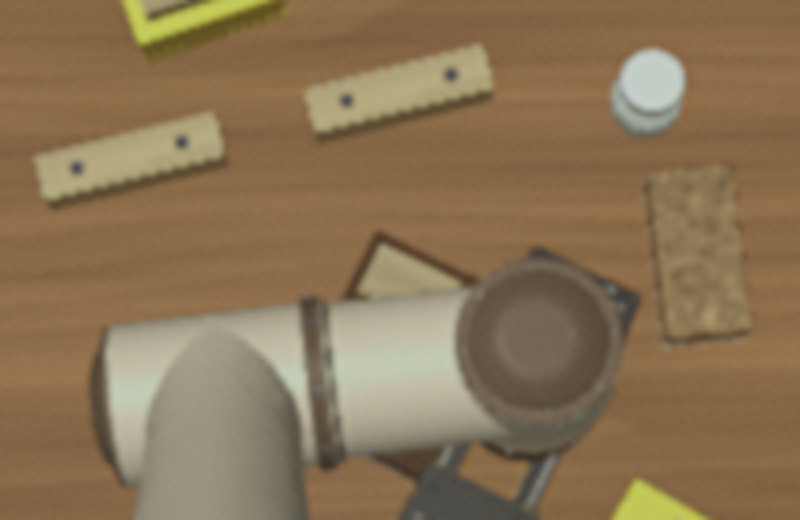

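The neck rest hasn't been disturbed: its front-right corner is still at (380,234). The hand is behind its back face, so I'll push.

Call:
{"op": "arm_command", "data": {
  "deltas": [
    [0,0,0,-1.4,-0.16,0,-1],
    [0,0,0,-2.0,-0.16,0,-1],
    [0,0,0,-2.4,-0.16,0,-1],
    [0,0,0.044,-2.95,0.1,0,-1],
    [0,0,0.087,-3.5,0.3,0,-1],
    [0,0,0.13,-4.05,0.5,0,-1],
    [0,0,0.174,-4.6,0.7,0,-1],
    [0,0,0.218,-5.15,0.84,0,-1]
  ]
}}

```text
time_s: 2.82
tcp_pos: [0.5181, -0.0633, 0.0357]
ee_rot: [[-0.642, -0.767, -0.005], [-0.767, 0.642, -0.002], [0.005, 0.003, -1.0]]
wrist_force: [-5.8, -6.8, 7.0]
gripper_width: 1.003
gripper_force: 4.2
```

```bash
python3 -c "
from h import *
snap('side','s2');s=sense();print(s['tcp_pos'],s['wrist_force'],s['moment'])
i=cv2.imread('pics/s2.png')[180:340,220:440];cv2.imwrite('pics/c3.png',cv2.resize(i,None,fx=3.6,fy=3.6,interpolation=cv2.INTER_CUBIC))
c,th=[.5524,-.043],62.7
P=np.array(bp(c,th,0,-.11))
for d in range(10,51,5):
    t=th-d; cc=bp(P,t,0,.11); goto([*bp(cc,t,-.0595,.010),.034],t+90,d)
"
```

```text
[ 0.51866603 -0.06232257  0.03563939] [-4.31846744 -3.58028559  4.56465212] [-1.21456923  1.12585633 -0.26638527]
10 [ 0.002 -0.003 -0.047] [ 0.44 -0.37  0.16]
15 [ 0.002 -0.003  0.04 ] [-0.6   0.16  0.16]
20 [ 0.002 -0.003  0.127] [-1.69  0.59  0.16]
25 [ 0.002 -0.004  0.215] [-2.81  0.92  0.16]
30 [ 0.002 -0.004  0.302] [-3.95  1.15  0.15]
35 [ 0.001 -0.004  0.389] [-5.12  1.29  0.15]
40 [ 0.001 -0.004  0.476] [-6.28  1.32  0.15]
45 [ 0.001 -0.004  0.564] [-7.45  1.25  0.14]
50 [ 0.001 -0.004  0.651] [-8.61  1.08  0.14]
```

View pics/c3.png

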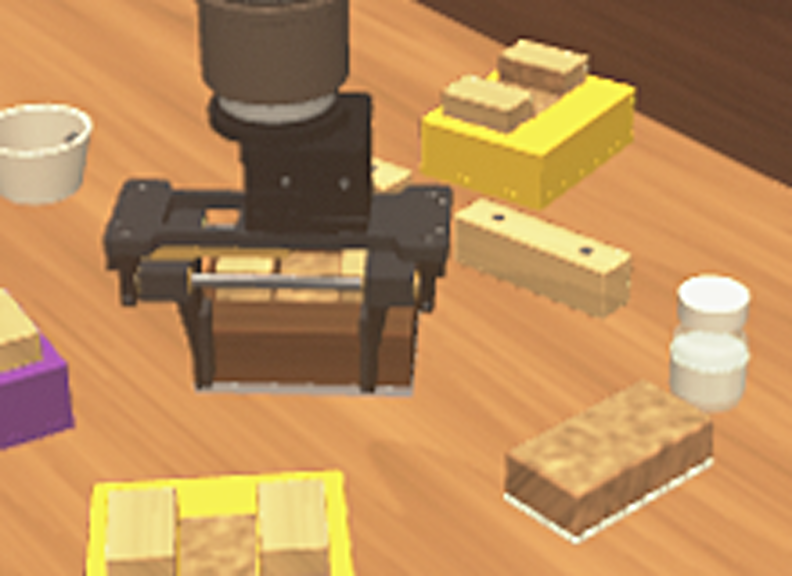

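Both fingers are flat on the back face, the left one right at the left end, and nothing is tipped. I'll carry on round.

Call:
{"op": "arm_command", "data": {
  "deltas": [
    [0,0,0.04,-0.6,0.16,0,-1],
    [0,0,0.084,-1.15,0.38,0,-1],
    [0,0,0.127,-1.7,0.6,0,-1],
    [0,0,0.171,-2.25,0.76,0,-1],
    [0,0,0.215,-2.8,0.92,0,-1],
    [0,0,0.258,-3.38,1.04,0,-1],
    [0,0,0.302,-3.95,1.15,0,-1],
    [0,0,0.346,-4.54,1.22,0,-1]
  ]
}}

```text
time_s: 3.53
tcp_pos: [0.5362, -0.0208, 0.0352]
ee_rot: [[-0.864, -0.504, -0.008], [-0.504, 0.864, -0.002], [0.008, 0.002, -1.0]]
wrist_force: [-7.6, -3.9, 7.1]
gripper_width: 1.002
gripper_force: 4.4
```

```bash
python3 -c "
from h import *
s=sense();print(s['tcp_pos'],s['wrist_force'],s['moment'])
c,th=[.5524,-.043],62.7
P=np.array(bp(c,th,0,-.11))
for d in (30,35,40,45,50):
    t=th-d; cc=bp(P,t,0,.11); goto([*bp(cc,t,-.0595,.010),.034],t+90,d)
"
```

```text
[ 0.53618865 -0.02079081  0.03518478] [-7.59380215 -3.93012132  7.05776549] [-1.05722915  1.98884825  0.06590334]
30 [ 0.002 -0.008 -0.043] [ 0.27 -0.28  0.12]
35 [ 0.002 -0.009  0.044] [-0.77  0.23  0.11]
40 [ 0.002 -0.009  0.132] [-1.86  0.66  0.1 ]
45 [ 0.001 -0.009  0.219] [-2.98  0.99  0.1 ]
50 [ 0.001 -0.009  0.306] [-4.13  1.22  0.09]
```

Call:
{"op": "arm_command", "data": {
  "deltas": [
    [0,0,0.044,-0.77,0.23,0,-1],
    [0,0,0.088,-1.3,0.45,0,-1],
    [0,0,0.132,-1.86,0.66,0,-1],
    [0,0,0.175,-2.4,0.83,0,-1],
    [0,0,0.219,-3.0,1.0,0,-1],
    [0,0,0.26,-3.55,1.1,0,-1],
    [0,0,0.295,-4.0,1.2,0,-1],
    [0,0,0.295,-4.0,1.2,0,-1]
  ]
}}

```text
time_s: 4.2
tcp_pos: [0.5663, 0.0109, 0.0349]
ee_rot: [[-0.973, -0.231, -0.005], [-0.231, 0.973, -0.001], [0.005, 0.0, -1.0]]
wrist_force: [-6.0, -0.8, 3.9]
gripper_width: 0.997
gripper_force: 2.9
```

```bash
python3 -c "
from h import *
snap('side','s3');snap('top','t3');s=sense();print(s['tcp_pos'],s['ee_rot'][:,1],s['wrist_force'])
i=cv2.imread('pics/s3.png')[180:340,220:440];i=cv2.resize(i,(400,291),interpolation=cv2.INTER_CUBIC)
j=cv2.imread('pics/t3.png')[165:295,225:425];j=cv2.resize(j,(400,260),interpolation=cv2.INTER_CUBIC)
i=cv2.imread('pics/s3.png')[180:340,220:440];cv2.imwrite('pics/c4.png',cv2.resize(i,None,fx=3.6,fy=3.6,interpolation=cv2.INTER_CUBIC))
"
```

```text
[0.56631817 0.01084081 0.03493126] [-2.31965002e-01  9.72723967e-01  5.67568791e-04] [-5.58262557 -0.13903754  2.21247103]
```

View pics/c4.png

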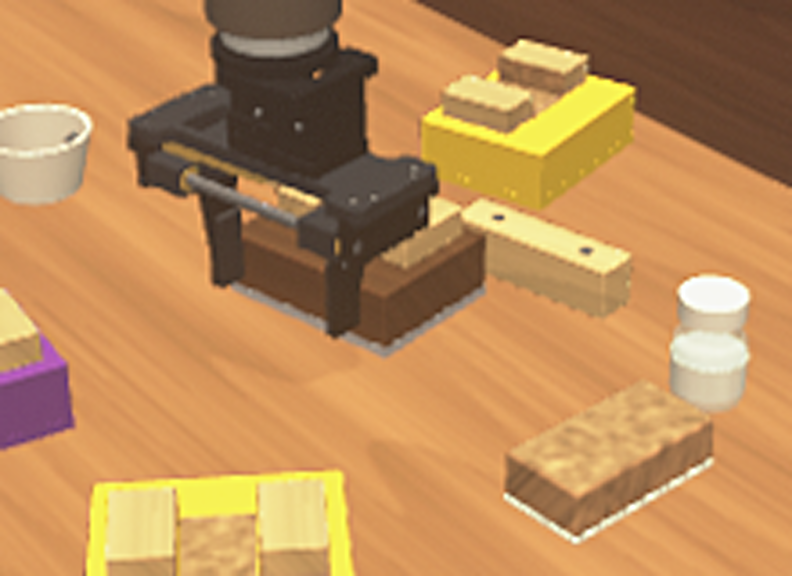

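The block is now close to square, with its front clear of the fence. In the side crop its right face's corners are about (387,291) back top, (486,236) front top, (386,346) back bottom and (485,288) front bottom.

```bash
python3 -c "
from h import *
c=load('s3')
o=lambda L:[((u+.5)/3.6-.5+220,(v+.5)/3.6-.5+180) for u,v in L]
a=world(c,o([(387,291),(486,236)]),.044)
b=world(c,o([(386,349),(485,292)]),.0)
print(a,b)
f=world(load('s3'),o([(460,207),(600,271)]),.035);print('fence near edge',f)
O=np.array([.695,.040])
def fr(p):
    t=np.radians(12.9);d=np.array(p)-O;return np.array([np.cos(t)*d[0]+np.sin(t)*d[1],-np.sin(t)*d[0]+np.cos(t)*d[1]])
for q in (*a,*b,*f): print(fr(q[:2]).round(4))
s=sense();print('tcp',fr(s['tcp_pos'][:2]))
"
```

```text
[[ 0.5982817  -0.05439479  0.044     ]
 [ 0.68851109 -0.03774766  0.044     ]] [[ 0.60006132 -0.05021943  0.        ]
 [ 0.69161244 -0.03382806  0.        ]]
fence near edge [[ 0.71008842  0.01572957  0.035     ]
 [ 0.72651292 -0.10308516  0.035     ]]
[-0.1154 -0.0704]
[-0.0237 -0.0743]
[-0.1127 -0.0667]
[-0.0198 -0.0712]
[ 0.0093 -0.027 ]
[-0.0012 -0.1465]
tcp [-0.13194384  0.00030498]
```

Call:
{"op": "arm_command", "data": {
  "deltas": [
    [0,0,0,2.0,0,0,-1],
    [0,0,0,4.0,0,-1.0,-1],
    [0,0,0,4.0,0,-4,-1],
    [0,0,0,4.0,0,-8,-1],
    [0,0,0,5.0,0,-12,-1],
    [0,0,0,9.0,0,-12,-1],
    [0,0,0,13.0,0,-12,-1],
    [0,0,0,16.0,0,-12,-1]
  ]
}}

```text
time_s: 4.97
tcp_pos: [0.4111, -0.0263, 0.1557]
ee_rot: [[-0.972, -0.233, 0.003], [-0.233, 0.972, 0.002], [-0.003, 0.001, -1.0]]
wrist_force: [0.1, 0.0, -0.1]
gripper_width: 1.001
gripper_force: 0.0
```

```bash
python3 -c "
from h import *
snap('top','t4')
i=cv2.imread('pics/t4.png')[165:295,225:425];cv2.imwrite('pics/c5.png',cv2.resize(i,None,fx=4,fy=4,interpolation=cv2.INTER_CUBIC))
"
```

```text
(no output)
```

View pics/c5.png

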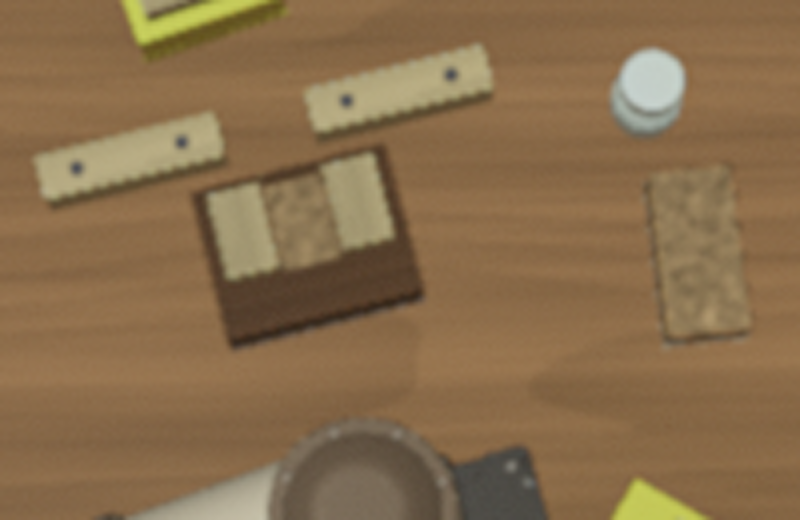

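The block's top corners are now front right (384,147), back right (422,295), back left (232,344) and front left (195,192). It is square to the fence and clear of it.

```bash
cat >> h.py <<'E'
def fr(p):
    t=np.radians(12.9);d=np.array(p)-[.695,.040];return np.array([np.cos(t)*d[0]+np.sin(t)*d[1],-np.sin(t)*d[0]+np.cos(t)*d[1]])
E
python3 -c "
from h import *
c=load('t4')
o=lambda L:[((u+.5)/4-.5+225,(v+.5)/4-.5+165) for u,v in L]
b=world(c,o([(384,147),(422,295),(232,344),(195,192)]),.044);m,t,e=rect(0,0,b);print(m,t,e,'fence',fr(m))
for x,y in ((-.085,0),(-.0595,0)): goto([*bp(m,12.9,x,y),.034],102.9,x)
cl=sense();from station import tip_reach
goto([*bp([.695,.04],12.9,-.1095,0),.034],102.9,'at fence')
"
```

```text
[0.62605962 0.01616202] 12.852827448914978 0.003007231493882004 fence [-0.07252224 -0.0078454 ]
-0.085 [ 0.002 -0.003  0.008] [-14.07  -0.78  12.02]
-0.0595 [ 0.002 -0.003  0.008] [-16.62  -0.8   12.01]
at fence [ 0.002 -0.003  0.008] [-18.88  -0.04  12.01]
```

```bash
python3 -c "
from h import *
print(sense()['joints'])
for y,z in ((-.105,.12),(-.105,.034),(-.082,.034),(-.0745,.034)): goto([*bp([.695,.04],12.9,-.0725,y),z],192.9,(y,z))
"
```

```text
[ 19.12302339   5.99752509 -35.56688051  -0.20125885 -48.60207382
 -95.61801332]
(-0.105, 0.12) [ 4.000e-03 -1.000e-03 -1.563e+00] [-22.47 -10.55   3.37]
(-0.105, 0.034) [ 4.000e-03 -1.000e-03 -1.563e+00] [-22.5  -10.57  11.97]
(-0.082, 0.034) [ 4.000e-03 -1.000e-03 -1.563e+00] [-22.51  -8.27  11.98]
(-0.0745, 0.034) [ 4.000e-03 -1.000e-03 -1.563e+00] [-22.52  -7.52  11.98]
```

Call:
{"op": "arm_command", "data": {
  "deltas": [
    [0,0,-1.563,-22.5,-10.6,0,0],
    [0,0,-1.563,-22.5,-10.6,0,0],
    [0,0,-1.563,-22.5,-10.6,0,0],
    [0,0,-1.563,-22.5,-10.6,0,0],
    [0,0,-1.563,-22.5,-10.6,0,0],
    [0,0,-1.563,-22.5,-10.6,0,0],
    [0,0,-1.563,-22.5,-10.6,0,0],
    [0,0,-1.563,-22.5,-10.6,0,0]
  ]
}}

```text
time_s: 5.68
tcp_pos: [0.659, -0.0772, 0.1533]
ee_rot: [[-0.324, -0.946, 0.001], [-0.946, 0.324, 0.0], [-0.0, -0.0, -1.0]]
wrist_force: [-0.2, -0.3, -0.7]
gripper_width: 0.532
gripper_force: 0.0
```

```bash
python3 -c "
from h import *
print(sense()['joints'])
for y,z in ((-.105,.034),): goto([*bp([.695,.04],12.9,-.0725,y),z],192.9,(y,z))
"
```

```text
[ 7.25621816e+00  2.95636254e+01 -4.76738102e-01 -4.74376065e-03
 -5.99269005e+01 -2.61532782e+01]
(-0.105, 0.034) [-0.001  0.    -0.555] [ 0.5   1.03 11.93]
```

Call:
{"op": "arm_command", "data": {
  "deltas": [
    [0,0,-0.555,0.5,1.0,0,0],
    [0,0,-0.555,0.5,1.0,0,0],
    [0,0,-0.555,0.5,1.0,0,0],
    [0,0,-0.555,0.5,1.0,2,0],
    [0,0,-0.555,0.5,1.0,5,0],
    [0,0,-0.555,0.5,1.0,9,0],
    [0,0,-0.555,0.5,1.0,11.5,0],
    [0,0,-0.555,0.5,1.0,11.9,0]
  ]
}}

```text
time_s: 6.35
tcp_pos: [0.6424, -0.0781, 0.0307]
ee_rot: [[0.217, -0.976, -0.009], [-0.976, -0.217, 0.0], [-0.002, 0.008, -1.0]]
wrist_force: [-1.3, 0.6, -0.2]
gripper_width: 0.502
gripper_force: 0.0
```

```bash
python3 -c "
from h import *
s=sense();print(s['wrist_force'],s['gripper_width'])
for y in (-.082,-.0745): goto([*bp([.695,.04],12.9,-.0725,y),.034],192.9,y)
"
```

```text
[-1.2571575   0.56346751 -0.198295  ] 0.501742507069256
-0.082 [ 0.008  0.002 -0.006] [-2.14 -0.5  -0.33]
-0.0745 [ 0.008  0.002 -0.006] [-2.89 -0.49 -0.33]
```

Call:
{"op": "arm_command", "data": {
  "deltas": [
    [0,0,0,0,-0.4,-0.1,0],
    [0,0,0,-0.6,-0.4,-0.1,0],
    [0,0,0,-1.2,-0.4,-0.1,0],
    [0,0,0,-1.7,-0.4,-0.1,0],
    [0,0,0,-2.1,-0.4,-0.1,0],
    [0,0,0,-2.4,-0.4,-0.1,0],
    [0,0,0,-2.7,-0.4,-0.1,0],
    [0,0,0,-2.9,-0.4,-0.1,0]
  ]
}}

```text
time_s: 7.02
tcp_pos: [0.6441, -0.0504, 0.0386]
ee_rot: [[0.218, -0.976, 0.003], [-0.976, -0.218, -0.002], [0.003, -0.003, -1.0]]
wrist_force: [0.7, -7.5, 2.7]
gripper_width: 0.505
gripper_force: 3.5
```

```bash
python3 -c "
from h import *
s=sense();print(s['wrist_force'],fr(s['tcp_pos'][:2]),s['tcp_pos'])
for y in (-.0745,): goto([*bp([.695,.04],12.9,-.0725,y),.034],192.9,y)
"
```

```text
[ 0.73065445 -7.54286705  2.72122264] [-0.06978594 -0.07673774] [ 0.64410708 -0.05038069  0.038557  ]
-0.0745 [-0.003 -0.003 -0.005] [-0.22  0.27  0.45]
```

Call:
{"op": "arm_command", "data": {
  "deltas": [
    [0,0,0,-0.2,0,0,0],
    [0,0,0,-0.2,0,0,0],
    [0,0,0,1.5,0,0,0],
    [0,0,0,3.5,0,-1,0],
    [0,0,0,4.0,0,-5,0],
    [0,0,0,4.0,0,-9,-1],
    [0,0,0,4.0,4,-11,-1],
    [0,0,0,4.0,8,-11,-1]
  ]
}}

```text
time_s: 7.68
tcp_pos: [0.579, -0.1052, 0.1523]
ee_rot: [[0.219, -0.976, 0.013], [-0.976, -0.219, -0.0], [0.003, -0.013, -1.0]]
wrist_force: [-0.1, 0.7, 0.3]
gripper_width: 0.649
gripper_force: 0.0
```

```bash
python3 -c "
from h import *
s=sense();print(s['wrist_force'],s['tcp_pos'])
for z in (.15,.034): goto([*bp([.695,.04],12.9,-.165,0),z],102.9,z)
"
```

```text
[-0.06016832  0.68577087  0.30806451] [ 0.57896228 -0.1052239   0.15227874]
0.15 [-0.013  0.008  1.566] [-11.56   2.     0.16]
0.034 [-0.013  0.008  1.566] [-11.6    2.15  11.76]
```

Call:
{"op": "arm_command", "data": {
  "deltas": [
    [0,0,0.8,-5,4,0,-1],
    [0,0,1.566,-11.6,2.1,0,-1],
    [0,0,1.566,-11.6,2.1,0,-1],
    [0,0,1.566,-11.6,2.1,0,-1],
    [0,0,1.566,-11.6,2.1,0,-1],
    [0,0,1.566,-11.6,2.1,0,-1],
    [0,0,1.566,-11.6,2.1,0,-1],
    [0,0,1.566,-11.6,2.1,0,-1]
  ]
}}

```text
time_s: 8.35
tcp_pos: [0.5289, 0.0038, 0.1473]
ee_rot: [[-0.688, -0.725, 0.001], [-0.725, 0.688, 0.001], [-0.001, -0.0, -1.0]]
wrist_force: [-0.5, -0.6, 0.4]
gripper_width: 0.996
gripper_force: 0.0
```

```bash
python3 -c "
from h import *
goto([*bp([.695,.04],12.9,-.165,0),.034],102.9)
"
```

```text
[-0.     0.001  0.587] [-0.3  -0.42 11.33]
```

Call:
{"op": "arm_command", "data": {
  "deltas": [
    [0,0,0.587,-0.3,-0.4,0,-1],
    [0,0,0.587,-0.3,-0.4,0,-1],
    [0,0,0.587,-0.3,-0.4,0,-1],
    [0,0,0.587,-0.3,-0.4,1,-1],
    [0,0,0.587,-0.3,-0.4,4,-1],
    [0,0,0.587,-0.3,-0.4,8,-1],
    [0,0,0.587,-0.3,-0.4,10.5,-1],
    [0,0,0.587,-0.3,-0.4,11.3,-1]
  ]
}}

```text
time_s: 9.02
tcp_pos: [0.5312, 0.0022, 0.0304]
ee_rot: [[-0.974, -0.227, -0.006], [-0.227, 0.974, -0.001], [0.007, 0.0, -1.0]]
wrist_force: [-1.1, 0.3, -0.4]
gripper_width: 1.001
gripper_force: 0.0
```

```bash
python3 -c "
from h import *
s=sense();print(s['wrist_force'],s['tcp_pos'])
for x in (-.14,-.1095): goto([*bp([.695,.04],12.9,x,0),.034],102.9,x)
snap('top','t5')
i=cv2.imread('pics/t5.png')[165:295,225:425];cv2.imwrite('pics/c6.png',cv2.resize(i,None,fx=4,fy=4,interpolation=cv2.INTER_CUBIC))
"
```

```text
[-1.14555303  0.25500525 -0.38520373] [0.53123709 0.00224503 0.03037304]
-0.14 [ 0.    -0.007  0.004] [-2.8   0.01 -0.38]
-0.1095 [ 0.    -0.007  0.004] [-5.85 -0.   -0.4 ]
```

View pics/c6.png

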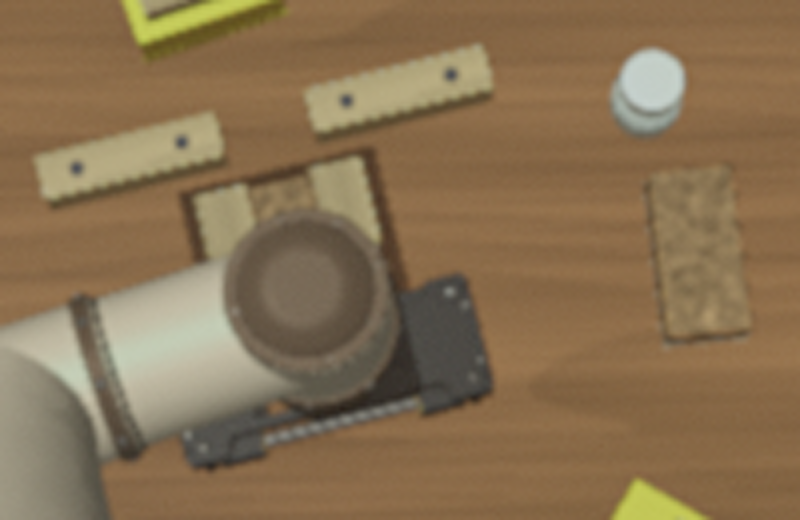

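The front corners are now (373,150) and (182,194), about 8 mm further left and still square. Now the straight push to the fence.

Call:
{"op": "arm_command", "data": {
  "deltas": [
    [0,0,0,-1.0,0,-0.2,-1],
    [0,0,0,-2.0,0,-0.2,-1],
    [0,0,0,-2.8,0,-0.2,-1],
    [0,0,0,-3.5,0,-0.2,-1],
    [0,0,0,-4.1,0,-0.2,-1],
    [0,0,0,-4.7,0,-0.2,-1],
    [0,0,0,-5.2,0,-0.2,-1],
    [0,0,0,-5.6,0,-0.2,-1]
  ]
}}

```text
time_s: 9.73
tcp_pos: [0.5851, 0.0143, 0.0357]
ee_rot: [[-0.974, -0.227, -0.009], [-0.227, 0.974, -0.002], [0.009, 0.0, -1.0]]
wrist_force: [-9.2, -3.4, 6.4]
gripper_width: 1.0
gripper_force: 4.3
```

```bash
python3 -c "
from h import *
s=sense();print(s['wrist_force'],fr(s['tcp_pos'][:2]),s['tcp_pos'])
"
```

```text
[-9.17311463 -3.3872969   6.4021116 ] [-0.11289292 -0.00056051] [0.58508149 0.01425028 0.03565581]
```

Still sliding, with about 3 mm to go. I'll press on gently until the force rises.

Call:
{"op": "arm_command", "data": {
  "deltas": [
    [0,0,0,-0.2,0,0,-1],
    [0,0,0,-0.35,0,0,-1],
    [0,0,0,-0.5,0,0,-1],
    [0,0,0,-0.6,0,0,-1]
  ]
}}

```text
time_s: 10.07
tcp_pos: [0.5864, 0.0146, 0.0354]
ee_rot: [[-0.974, -0.226, -0.019], [-0.226, 0.974, -0.004], [0.019, 0.0, -1.0]]
wrist_force: [-18.7, -1.5, 13.7]
gripper_width: 0.998
gripper_force: 8.9
```

Call:
{"op": "arm_command", "data": {
  "deltas": [
    [0,0,0,-0.2,0,0,-1],
    [0,0,0,-0.4,0,0,-1],
    [0,0,0,-0.4,0,0,-1]
  ]
}}

```text
time_s: 10.32
tcp_pos: [0.5864, 0.0144, 0.0348]
ee_rot: [[-0.974, -0.226, -0.027], [-0.226, 0.974, -0.006], [0.028, 0.0, -1.0]]
wrist_force: [-23.3, -2.3, 16.6]
gripper_width: 0.996
gripper_force: 11.5
```

Call:
{"op": "arm_command", "data": {
  "deltas": [
    [0,0,0,1.0,0,0,-1],
    [0,0,0,3.0,0,0,-1],
    [0,0,0,5.0,0,-2,-1],
    [0,0,0,6.0,0,-6,-1],
    [0,0,0,9.0,0,-10,-1],
    [0,0,0,12.5,0,-12,-1],
    [0,0,0,16.5,0,-12,-1],
    [0,0,0,18,0,-12,-1]
  ]
}}

```text
time_s: 10.98
tcp_pos: [0.42, -0.024, 0.1577]
ee_rot: [[-0.974, -0.227, 0.003], [-0.227, 0.974, 0.002], [-0.003, 0.001, -1.0]]
wrist_force: [-0.4, -0.4, -0.5]
gripper_width: 0.997
gripper_force: 0.0
```

```bash
python3 -c "
from h import *
snap('top','t6');snap('side','s6')
i=cv2.imread('pics/t6.png')[175:275,245:365];i=cv2.resize(i,(480,400),interpolation=cv2.INTER_CUBIC)
j=cv2.imread('pics/s6.png')[200:300,275:355];j=cv2.resize(j,(320,400),interpolation=cv2.INTER_CUBIC)
cv2.imwrite('pics/c7.png',np.hstack([i,j]))
"
```

```text
(no output)
```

View pics/c7.png

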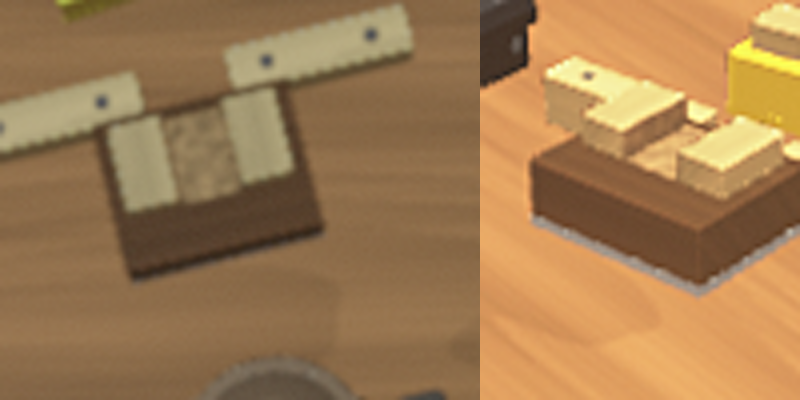

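In the top view the block lies flat against both battens. Its corners are (287,82), (323,229), (134,277) and (98,127), and the channel (~193,105) faces the middle of the gap (~188,100). The force rose to 23 N without the block moving, which means it is against the fence.

```bash
python3 -c "
from h import *
c=load('t6')
o=lambda L:[((u+.5)/4-.5+245,(v+.5)/4-.5+175) for u,v in L]
b=world(c,o([(287,82),(323,229),(134,277),(98,127)]),.044);m,t,e=rect(0,0,b);print(m,t,e,fr(m))
print([fr(q[:2]).round(4) for q in world(c,o([(145,112),(232,88)]),.035)])
"
```

```text
[0.64316332 0.02727219] 12.667516160520304 0.0031910900292116684 [-0.05336987 -0.00083403]
[array([0.0019, 0.03  ]), array([ 0.0035, -0.0284])]
```

```bash
python3 -c "
from h import *
print(finish_job())"
```

```text
the job is handed in; nothing more can be done
None
```

The job is handed in: I turned the neck rest square while it was still about 22 mm clear, then pushed it up to the fence, where it stopped against 23 N. By the last top view its channel is about 1 mm off mid-gap and it is square to within 0.3°. That view put the front 3 mm short of the face, close to the 4 mm limit; I relied on the firm stop. The bowl, sanding block and glue jar were never approached; no result came back from the judging.

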